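Seat the clamp key and lock the build plate

ROBOT

A 7-joint arm with a two-finger parallel gripper is mounted at the origin on the work surface. World frame = base frame: x ahead of the robot, y to its left, z up, the work surface at z = 0. Lengths are in mm, angles in rad, forces in N, time in s.
With the tool pointing down it reaches from about 400 to 875 mm from the base axis. Payload 4.4 kg.
Tool frame: the origin (TCP) lies on the centre line of the jaws, within the pads' length; the fingertips stand 25 mm ahead of it and the grasp point (between the pads) lies 6 mm ahead of it; z points along the fingers, x is the direction in which the jaws open and shut, and the axes are right-handed (so a half turn about z gives the same grasp; the last joint's range is limited). The gripper opens to 85 mm and grips with 20 to 120 N. Pads are 22 mm wide; open, the fingers measure 114 mm over their backs; the gripper's body (76 mm by 85 mm) begins 54 mm behind the grasp point. The pads swing forward as they close: fully open they stand 13 mm farther back than shut.
Start: joints at [1.087, 0.628, 0.038, 1.517, -0.027, 0.996, -0.02], TCP at [263.765, -594.092, 256.313] pointing down, gripper open.
Joint ranges: [-3.06, 3.06], [-0.37, 2.12], [-1.25, 1.32], [0.18, 2.47], [-1.1, 4.24], [0.23, 1.98], [-2.94, 2.94]. Speed limits (rad/s): [2.57, 2.57, 3.14, 3.14, 3.14, 3.14, 3.14].

INTERFACE

Orientations are given as [roll, pitch, yaw] about the fixed x, y, z axes, in that order (R = Rz(yaw) Ry(pitch) Rx(roll)).
In Python, from cell import ctrl, cams gives the robot as it stands. The module is installed in compiled form; this text tells all that it offers.
- The arm moves only by the tool step_arm, never from a script. Its arguments are lists of equal length, an entry for each row: "linear": the shift along the tool's x, y, z in mm, a list of three; "yaw": the turn about the tool's z in rad; "gripper": the opening, from -1 (shut) to 1 (fully open). A call has 1 to 8 rows; each row is the pose to reach, as a shift and turn from the pose commanded when the call began, along the tool's axes at that moment; what a row does not reach only later rows make up. A row lasts 1/12 s, in which the tool goes at most 41.7 mm and 7.16 degrees, less where a joint would pass 70% of its speed; a pose out of reach is approached as far as the arm can. A call with a gripper value outside its range is refused whole. The fingers move at their own pace and stop on an object; the grip force is fixed at half the most. Time passes only in rows, so rows that repeat a pose let the fingers close. It gives the time, the measured TCP pose, the force and the opening at its end, in the units of the state.
- ctrl.read_state(): the state, without advancing time (a new reading comes with each control period).
- cams.get_image(name): name is "scene" or "side" or "wrist"; returns a dict with "frame" (480x640x3 uint8, red, green, blue), "depth" (480x640 float32, mm along the optical axis (not along the pixel's ray), 0 where there is no reading), "intrinsics" (3x3 intrinsics, pixels), "cam_to_world" (4x4, takes a point from camera to world coordinates). Camera axes: x right, y down, z forward; pixel columns grow to the right and rows downward; lengths in mm; the calibration is good to about 2 mm. A picture is of the moment at which its call begins.
- ctrl.finish_job(): hands the job in, once; it reports no verdict.
Trained networks look in the newest picture that a camera, given by its name, has taken for a name from the list of things; names that differ only in an ending like _2 or _b are one class to them, and where a whole thing is asked for, a point or a joint stands for the part that bears it (a point fixed in the world has none). Each returns a list of dicts, best first, with "conf" (0 to 1); they miss things now and then, are a little off and sometimes report something else, mostly with a low value. They report only what shows in the picture. A call takes as long as a camera call. They do not tell look-alikes from the thing itself.
- cams.regions_of(camera, name): "pixels" (480x640 bool, what is visible of it) and "pixel" ([column, row] in pixels, amid what is visible of it).
The state is a dict: "clock": time; "qpos": joint angles; "qd": joint speeds; "tau": joint torques, N m; "eef_pos": TCP position; "tool_rot": TCP orientation; "force": force on the tool from outside, world axes, zero at the start; "torque": the same for the moment, N m; "width": finger opening in mm.
Only numpy, scipy, OpenCV 4.12 (cv2) and the standard library are available. Lean on these libraries where they do the work, as an engineer would, in place of code of your own. Each camera call takes 0.05 s, during which the arm holds its last target.

TASK

Lock the build plate of the metal printer: take the orange-handled key from its blue stand, put it in the round clamp in front of the plate and turn it under light pressure until its blade drops fully home into the hidden slot, collar down on the clamp. Only then turn the key clockwise (seen from above) until it meets the stop, handle in line with the red marks, and let go, leaving the key standing there. Be gentle: never force the key in the clamp (at most 35 N), and leave the brush, nut tray and scraper where they are.

Things in the scene. Friction and masses are not known exactly. Their poses are not given: they have to be found in the camera images.
- key_center (a point): Centre of the upright key, on its axis, 40 mm above its foot; z up along the key, x along handle bar and blade (a half turn looks the same). Key 80 mm tall, about 200 g. Underside of its dark collar (36 mm wide, 6 mm thick) is 4 mm below this point; under it a round shaft 22 mm wide. At the start it stands in the blue stand, collar resting on the stand's top.
- key_handle (a point): Centre of the key's orange handle bar, 29 mm above key_center; bar 60 mm (x) by 14 mm (y) by 22 mm tall. The neck below it is 12 mm wide.
- key_foot (a point): Middle of the flat foot of the key's steel blade. The blade is 21 mm long (x), 6 mm thick (y), 13 mm tall; its lowest 3 mm are slightly narrower (19 x 4.5 mm).
- stand: Fixed blue block 70 x 70 x 40 mm with a round hole 24.5 mm wide down its middle, 37 mm deep; origin at the centre of its underside, z up. It holds the key at the start: lift the key 45 mm or more to clear it.
- clamp: Fixed clamp station; origin on the table under the axis of the round dark housing (64 mm wide, 46 mm high), z up. Its x axis is the locked line, shown by two red lines on the housing top at the +x and -x sides; two white dots mark 1.4 rad anticlockwise from it. The build plate lies on its +x side.
- clamp_mouth (a point): Middle of the housing's mouth, level with its top, 46 mm above the table; same axes as clamp. The bore is 31 mm wide in the top 6 mm, 25 mm below. With the key home its collar rests on this top, key_center 4 mm above this point; with the blade standing on the cam, off the slot, key_center is 16.5 mm above it.
- clamp_cam (a point): On the axis, at the top of the turning cam in the bore, 23.5 mm below the mouth. Slot straight across the cam, 8 mm wide, 14 mm deep, for the blade (x along it, 0.1 rad play). Cam angle not measured: slot 0.5 to 1.25 rad anticlockwise from clamp x; locked stop along clamp x. The cam is stiff (0.08 N m): it stays put under a lightly sliding blade and turns with a seated one.
- plate_center (a point): Centre of the top of the fixed steel build plate, 180 mm (x) by 190 mm (y), 30 mm thick, axes as clamp. Bolts at its corners; grey printed parts on it reach 127 mm above the table, all over 130 mm from the clamp axis.
- nut_tray: Loose grey tray 90 x 60 x 30 mm with nuts, origin at the centre of its underside. Leave alone.
- brush: Loose round brush 72 mm wide, 34 mm high, aluminium top, black bristles, origin at the centre of its underside. Leave alone.
- scraper: Loose scraper with yellow handle, 170 mm long and 18 mm high, blade to its +x, origin where the handle ends. Leave alone.
There are look-alikes about, which are no part of the job. What is shaped like the part that bears key_center but yellow is not meant.

How it is judged (in metres and radians):
On the way, in this order (a step that is already met when the one before it is completed fails the run):
1. the key has dropped fully home in the clamp (collar within 2 mm of the housing) while still more than 0.3 rad from the locked line (z of key_center in the frame of clamp below 0.052 m and horizontal distance between key_center and clamp below 0.004 m and angle between the x axis of key_center and the x axis of clamp, either way round above 0.3 rad), for 0.1 s.
2. the key is turned to the locked line (within 0.2 rad), still fully home (z of key_center in the frame of clamp below 0.052 m and horizontal distance between key_center and clamp below 0.004 m and angle between the x axis of key_center and the x axis of clamp, either way round below 0.2 rad), for 0.2 s.
At the end, for the whole second after the job is handed in: The key stands at rest in the clamp: its centre within 4 mm of the clamp axis and its collar within 2 mm of the housing top, upright within 0.1 rad, its handle within 0.2 rad of the line of the red marks; the key is let go (all of step 2 and angle between key_center's own z axis and vertical below 0.1 rad and linear speed of key below 0.02 m/s); the robot touches nothing.
It fails at once if the key is forced: more than 35 N between key and clamp (contact force between key and clamp above 35 N).
It fails at once if the nut tray is moved more than 15 mm (distance of nut_tray from where it was at the start of the episode above 0.015 m).
It fails at once if the brush is moved more than 15 mm (distance of brush from where it was at the start of the episode above 0.015 m).
It fails at once if the scraper is moved more than 15 mm (distance of scraper from where it was at the start of the episode above 0.015 m).
It also fails if it takes over 72 s, if anything falls off the work surface, if the arm or the gripper's body presses on something with over 40 N, if the wrist force passes 120 N, or if a joint passes its speed limit or range.

## Working session

There is one attempt and no reset: what is moved stays moved. The work goes in short steps, Python scripts to look and compute and a tool call to move; the robot and the scene stay as the last step left them, time stands still between calls to the robot, and variables do not carry over. Pictures are saved under pics/ and viewed, and the job is handed in when it is done.

Besides the shell and the picture viewer there is one more tool, called after "Emit:" as a command line: name --pt "numbers of a row" for each row, then --argument value for the rest. step_arm: Moves the arm, as the interface text tells. Its arguments: {"type":"object","properties":{"linear":{"type":"array"},"yaw":{"type":"array"},"gripper":{"type":"array"}},"required":["linear","yaw","gripper"]}

```bash
mkdir -p pics; cat > h.py <<'E'
import numpy as np, cv2
from cell import ctrl, cams
def get(n):
    d=cams.get_image(n); return d
def save(f,n,s=1):
    cv2.imwrite(n,cv2.cvtColor(np.ascontiguousarray(f),cv2.COLOR_RGB2BGR))
def pts(d,mask=None):
    K=d["intrinsics"];T=d["cam_to_world"];Z=d["depth"]
    v,u=np.nonzero((Z>0) if mask is None else (mask&(Z>0)))
    z=Z[v,u];p=np.c_[(u-K[0,2])*z/K[0,0],(v-K[1,2])*z/K[1,1],z]
    return p@T[:3,:3].T+T[:3,3],u,v
def proj(d,P):
    K=d["intrinsics"];T=d["cam_to_world"]
    p=(np.atleast_2d(P)-T[:3,3])@T[:3,:3]
    q=p@K.T; return q[:,:2]/q[:,2:]
def ray(d,px):
    K=d["intrinsics"];T=d["cam_to_world"]
    r=np.linalg.inv(K)@np.array([px[0],px[1],1.]);r=T[:3,:3]@r
    return T[:3,3],r/np.linalg.norm(r)
def tri(a,b):
    (o1,r1),(o2,r2)=a,b
    A=np.c_[r1,-r2];s=np.linalg.lstsq(A,o2-o1,rcond=None)[0]
    p,q=o1+s[0]*r1,o2+s[1]*r2
    return (p+q)/2,np.linalg.norm(p-q)
E
python3 - <<'E'
from h import *
s=ctrl.read_state();print(s)
for n in("scene","side","wrist"):
    d=get(n);save(d["frame"],f"pics/{n}0.png");np.set_printoptions(suppress=True,precision=2);print(n,d["intrinsics"],d["cam_to_world"])
    for k in("key_center","key_handle","stand","clamp","clamp_mouth","nut_tray","brush","scraper"):
        print(n,k,[(round(r["conf"],2),[int(x) for x in r["pixel"]],int(r["pixels"].sum())) for r in cams.regions_of(n,k)])
E
```

```text
{'clock': 0.0, 'qpos': array([ 1.0871788 ,  0.62935121,  0.03843018,  1.51836629, -0.02700216,
        0.99628771, -0.01997891]), 'qd': array([ 0.00153439,  0.00091554, -0.00116254, -0.00138276,  0.00036766,
        0.00136994, -0.00081964]), 'tau': array([-2.01298739e-03, -5.63400507e+01,  1.22574862e+00, -1.93448067e+01,
        1.09590791e-02,  1.05673779e-02,  1.83137286e-05]), 'eef_pos': array([ 263.54918938, -593.54519186,  255.38607606]), 'tool_rot': array([ 3.14157620e+00,  1.89487648e-03, -1.15294934e+00]), 'force': array([0.99036527, 0.58518856, 0.15577937]), 'torque': array([ 0.01983955, -0.01750402, -0.07100814]), 'width': 85.55489475895438}
scene [[476.77   0.   308.66]
 [  0.   476.77 246.28]
 [  0.     0.     1.  ]] [[   0.84    0.47   -0.28  719.83]
 [   0.54   -0.71    0.45 -408.94]
 [   0.01   -0.52   -0.85  797.93]
 [   0.      0.      0.      1.  ]]
scene key_center [(0.94, [318, 297], 442), (0.79, [252, 299], 534)]
scene key_handle [(0.76, [317, 296], 493)]
scene stand [(0.87, [255, 315], 1506)]
scene clamp [(0.62, [308, 382], 2278), (0.6, [389, 239], 9714)]
scen
[... 495 characters left out ...]
32], 878)]
side key_handle [(0.87, [363, 212], 426), (0.79, [312, 225], 382)]
side stand [(0.91, [365, 231], 854), (0.64, [364, 211], 460)]
side clamp [(0.95, [242, 277], 8954)]
side clamp_mouth [(0.72, [240, 277], 8993), (0.2, [383, 197], 572)]
side nut_tray [(0.62, [321, 203], 804)]
side brush []
side scraper [(0.67, [293, 400], 1785)]
wrist [[430.21   0.   319.75]
 [  0.   430.21 240.99]
 [  0.     0.     1.  ]] [[   0.41   -0.87   -0.28  334.29]
 [  -0.91   -0.39   -0.12 -563.67]
 [   0.      0.3    -0.95  374.68]
 [   0.      0.      0.      1.  ]]
wrist key_center []
wrist key_handle []
wrist stand []
wrist clamp []
wrist clamp_mouth []
wrist nut_tray []
wrist brush []
wrist scraper []
```

View pics/scene0.png

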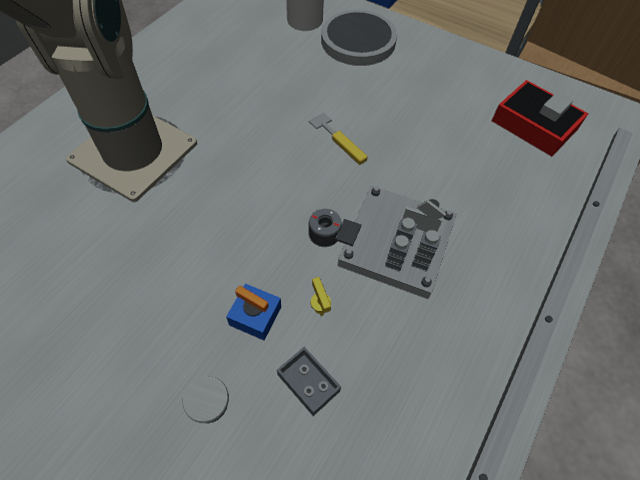

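View pics/side0.png

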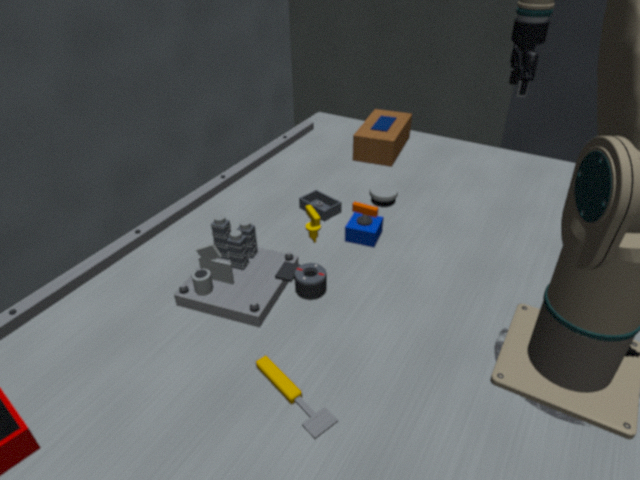

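View pics/wrist0.png

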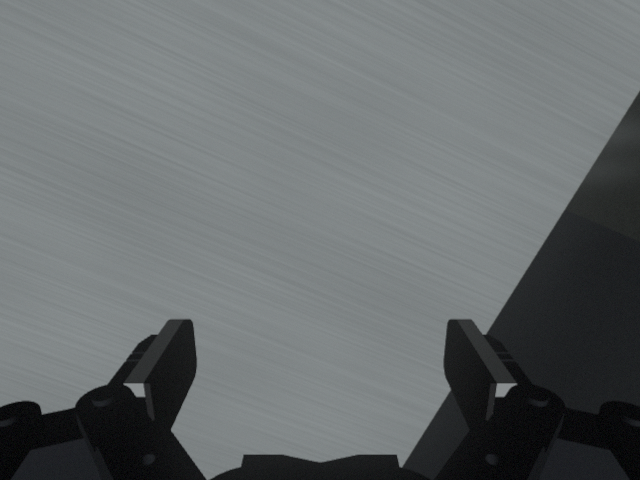

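Candidates for the key: orange bar in the blue stand at scene (252,299) and side (365,210), and the yellow look-alike at scene (319,296) and side (313,225). The orange one fits the description. The clamp is the dark ring with red marks at scene (324,226) and side (311,280), in front of the plate. Next I measure both and take a close crop.

```bash
python3 - <<'E'
from h import *
np.set_printoptions(suppress=True,precision=1)
D={n:get(n) for n in("scene","side")}
def om(f):
    h=cv2.cvtColor(np.ascontiguousarray(f),cv2.COLOR_RGB2HSV)
    return (h[...,0]>=4)&(h[...,0]<=17)&(h[...,1]>170)&(h[...,2]>120),(h[...,0]>105)&(h[...,0]<125)&(h[...,1]>150)&(h[...,2]>60)
win={"scene":(225,285,280,345),"side":(340,395,195,250)}
for n,d in D.items():
    o,b=om(d["frame"]);w=np.zeros_like(o);a=win[n];w[a[2]:a[3],a[0]:a[1]]=1
    for nm,m in(("handle",o&w),("stand",b&w)):
        P,u,v=pts(d,m);top=np.percentile(P[:,2],95)
        t=P[P[:,2]>top-5]
        r=cv2.minAreaRect(t[:,:2].astype(np.float32))
        print(n,nm,len(P),"z",np.percentile(P[:,2],[5,50,95]),"rect",r, "mean",t.mean(0))
    # clamp: points with z 40..50 near
    P,u,v=pts(d)
    k={"scene":(300,350,200,250),"side":(288,335,257,303)}[n]
    s=(u>k[0])&(u<k[1])&(v>k[2])&(v<k[3])
    print(n,"clampz",np.percentile(P[s,2],[5,50,90,99]))
    t=P[s&(abs(P[:,2]-46)<5)]
    print(n,"clamp top mean",t.mean(0),cv2.minEnclosingCircle(t[:,:2].astype(np.float32)))
    # red marks/white dots
    h=cv2.cvtColor(np.ascontiguousarray(d["frame"]),cv2.COLOR_RGB2HSV)
    red=((h[...,0]<8)|(h[...,0]>172))&(h[...,1]>110)
    ww=np.zeros_like(o);ww[k[2]:k[3],k[0]:k[1]]=1
    nn,l,st,c=cv2.connectedComponentsWithStats((red&ww).astype(np.uint8));print("red",st[1:,4],c[1:])
    im=d["frame"]
crops=[cv2.resize(D["scene"]["frame"][190:345,220:360],None,fx=4,fy=3.8,interpolation=cv2.INTER_CUBIC)]
save(crops[0][:600,:800],"pics/c_scene.png")
save(cv2.resize(D["side"]["frame"][190:310,270:400],None,fx=5,fy=5,interpolation=cv2.INTER_CUBIC),"pics/c_side.png")
E
```

```text
scene handle 221 z [81.6 83.8 85.8] rect ((460.7384033203125, -168.8923797607422), (56.739707946777344, 12.900850296020508), 0.03710256889462471) mean [ 460.3 -168.7   83.9]
scene stand 1202 z [15.3 39.6 42.2] rect ((460.7796936035156, -167.9733123779297), (70.34393310546875, 71.55264282226562), 8.900146484375) mean [ 465.1 -172.8   40.1]
scene clampz [-1.5 15.4 46.1 48.3]
scene clamp top mean [471.6  47.4  45.7] ((491.53106689453125, 43.69892120361328), 53.84442901611328)
red [12 11] [[314.1 216.3]
 [336.  224. ]]
side handle 89 z [79.6 82.5 84.5] rect ((458.44671630859375, -167.5489501953125), (55.239749908447266, 14.327439308166504), 1.5697466135025024) mean [ 457.4 -165.6   82.5]
side stand 807 z [ 7.1 35.7 41. ] rect ((458.1773376464844, -166.40487670898438), (69.29021453857422, 71.06714630126953), 9.192581176757812) mean [ 455.5 -159.3   39.3]
side clampz [-1.9 15.6 45.1 46.8]
side clamp top mean [467.3  53.4  44.9] ((467.76751708984375, 51.064849853515625), 32.11316680908203)
red [10  9] [[299.  268.9]
 [320.8 273.6]]
```

View pics/c_scene.png

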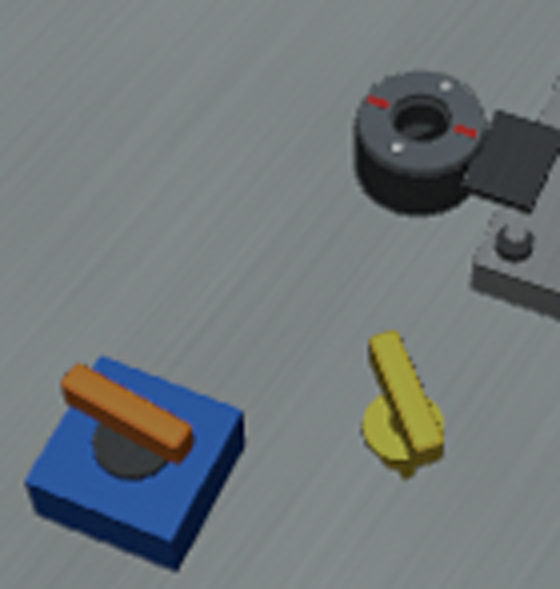

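View pics/c_side.png

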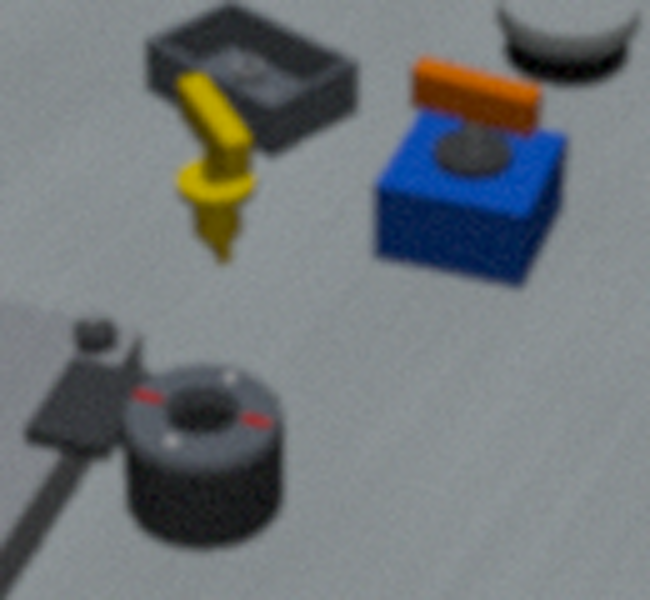

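The crop confirms orange bar, grey neck and collar in the blue stand. The handle top at about 84 mm agrees with 40+44. Now the clamp axes from the red marks.

```bash
python3 - <<'E'
from h import *
np.set_printoptions(suppress=True,precision=2)
D={n:get(n) for n in("scene","side")}
def atz(r,z): o,d=r; return o+d*(z-o[2])/d[2]
rs={"scene":[(314.1,216.3),(336,224)],"side":[(320.8,273.6),(299,268.9)]}
for n,d in D.items():
    a,b=[atz(ray(d,p),46) for p in rs[n]];e=b-a
    print(n,a,b,"mid",(a+b)/2,"len",np.linalg.norm(e),"ang",np.arctan2(e[1],e[0]))
for i in(0,1): print("tri",tri(ray(D["scene"],rs["scene"][i]),ray(D["side"],rs["side"][i])))
for n,w in(("scene",(305,335,275,315)),("side",(300,325,200,245))):
    d=D[n];h=cv2.cvtColor(np.ascontiguousarray(d["frame"]),cv2.COLOR_RGB2HSV)
    m=(h[...,0]>20)&(h[...,0]<35)&(h[...,1]>150);q=np.zeros_like(m);q[w[2]:w[3],w[0]:w[1]]=1
    P,_,_=pts(d,m&q);print("yellow",P.mean(0),P.min(0),P.max(0))
    for k in("nut_tray","brush","scraper"):
        for r in cams.regions_of(n,k)[:1]:
            P,_,_=pts(d,r["pixels"]);print(n,k,np.median(P,0))
s=ctrl.read_state();print(s["clock"])
E
```

```text
scene [447.1   47.87  46.  ] [491.69  55.8   46.  ] mid [469.4   51.83  46.  ] len 45.28611704203878 ang 0.17602364312237542
side [447.38  45.43  46.  ] [491.95  53.92  46.  ] mid [469.67  49.68  46.  ] len 45.36897659273519 ang 0.18827205428139143
tri (array([447.09,  46.9 ,  47.16]), np.float64(1.0106726548363667))
tri (array([491.65,  55.03,  46.91]), np.float64(0.7501848415697243))
yellow [ 553.26 -100.79   66.62] [ 527.88 -118.84    8.48] [578.16 -74.89  82.75]
scene brush [ 489.9  -334.77   33.57]
scene scraper [375.83 274.43  14.67]
yellow [550.58 -94.94  53.72] [ 525.45 -195.87    2.09] [634.67 -72.84  81.76]
side nut_tray [ 602.53 -224.27   16.18]
side brush [ 478.5  -316.04   31.33]
side scraper [352.49 288.31  12.19]
1.85
```

Emit:
step_arm --pt "-309.5 -352 25" --pt "-309.5 -352 25" --pt "-309.5 -352 25" --pt "-309.5 -352 25" --pt "-309.5 -352 25" --pt "-309.5 -352 25" --pt "-309.5 -352 25" --pt "-309.5 -352 25" --yaw '[0.418, 0.418, 0.418, 0.418, 0.418, 0.418, 0.418, 0.418]' --gripper '[1, 1, 1, 1, 1, 1, 1, 1]'

```text
clock: 2.52
eef_pos: [403.7, -289.9, 238.8]
tool_rot: [-3.141, -0.0, -1.571]
force: [1.4, -0.0, -0.3]
width: 85.3
```

```bash
cat >> h.py <<'E'
def togo(target,yaw):
    s=ctrl.read_state();p=s["eef_pos"];w=s["tool_rot"][2]
    d=np.array(target)-p;c,n=np.cos(w),np.sin(w)
    dy=(yaw-w+np.pi)%(2*np.pi)-np.pi
    print("at",p.round(1),s["tool_rot"].round(4),"t",round(s["clock"],2),"F",s["force"].round(1),"w",round(s["width"],1))
    print("move lin",[round(float(x),1) for x in(c*d[0]+n*d[1],n*d[0]-c*d[1],-d[2])],"yaw",round(-dy,4))
E
python3 -c "
from h import *
togo([460,-168,230],-1.571)"
```

```text
at [ 403.7 -289.9  238.8] [-3.1409e+00 -3.0000e-04 -1.5711e+00] t 2.52 F [ 1.4 -0.  -0.3] w 85.3
move lin [-122.0, -56.3, 8.8] yaw -0.0001
```

Emit:
step_arm --pt "-122 -56 9" --pt "-122 -56 9" --pt "-122 -56 9" --pt "-122 -56 9" --pt "-122 -56 9" --pt "-122 -56 9" --yaw '[0, 0, 0, 0, 0, 0]' --gripper '[1, 1, 1, 1, 1, 1]'

```text
clock: 3.02
eef_pos: [459.2, -169.7, 229.6]
tool_rot: [3.142, -0.001, -1.569]
force: [-0.6, 0.1, -0.1]
width: 85.2
```

```bash
cat > wk.py <<'E'
from h import *
import sys
np.set_printoptions(suppress=True,precision=2)
d=get("wrist");save(d["frame"],f"pics/{sys.argv[1]}.png")
h=cv2.cvtColor(np.ascontiguousarray(d["frame"]),cv2.COLOR_RGB2HSV)
o=(h[...,0]>=4)&(h[...,0]<=17)&(h[...,1]>150)&(h[...,2]>80)
n,l,st,c=cv2.connectedComponentsWithStats(o.astype(np.uint8))
o=l==1+np.argmax(st[1:,4])
P,u,v=pts(d,o);top=np.percentile(P[:,2],90);t=P[P[:,2]>top-4]
print("n",len(P),"z",np.percentile(P[:,2],[5,50,95]))
print("rect",cv2.minAreaRect(t[:,:2].astype(np.float32)))
# top face pixel contour intersect at z=top
from numpy.linalg import svd
q=t[:,:2]-t[:,:2].mean(0);U,S,V=svd(q,full_matrices=False);print("dir",np.arctan2(V[0,1],V[0,0])%np.pi,"mean",t.mean(0))
b=(h[...,0]>105)&(h[...,0]<125)&(h[...,1]>150)&(h[...,2]>50)
P,u,v=pts(d,b);t=P[abs(P[:,2]-40)<4];print("stand",np.percentile(P[:,2],[50,90]),cv2.minAreaRect(t[:,:2].astype(np.float32)))
E
python3 -c "
from h import *
togo([460,-168,230],-1.571)"; python3 wk.py w1
```

```text
at [ 459.2 -169.7  229.6] [ 3.1416e+00 -5.0000e-04 -1.5694e+00] t 3.02 F [-0.6  0.1 -0.1] w 85.2
move lin [-1.7, -0.8, -0.4] yaw 0.0016
n 1795 z [82.98 84.37 85.56]
rect ((460.60467529296875, -169.6664581298828), (58.049102783203125, 13.174006462097168), 0.5393773913383484)
dir 0.018370247270973916 mean [ 461.68 -169.86   84.34]
stand [40.64 41.54] ((460.3642883300781, -169.75534057617188), (70.19660186767578, 69.37015533447266), 9.332777976989746)
```

View pics/w1.png

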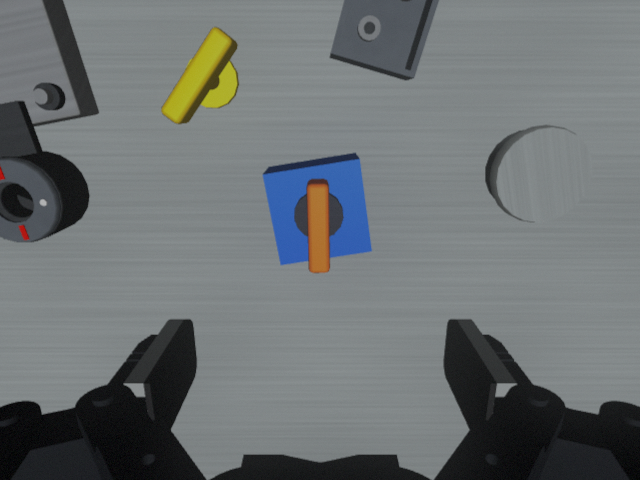

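Wrist view: orange bar upright at columns 308–330, rows 180–272, centred in the stand and along world x. Yellow look-alike at (200,75). Heights agree at 84 mm, so I descend.

Emit:
step_arm --pt "-0.5 -1.3 40" --pt "-0.5 -1.3 80" --pt "-0.5 -1.3 115" --pt "-0.5 -1.3 149" --pt "-0.5 -1.3 149" --pt "-0.5 -1.3 149" --yaw '[-0.01, -0.01, -0.01, -0.01, -0.01, -0.01]' --gripper '[1, 1, 1, 1, 1, 1]'

```text
clock: 3.57
eef_pos: [458.6, -170.9, 79.6]
tool_rot: [3.137, 0.0, -1.564]
force: [-1.0, -0.7, 0.6]
width: 85.4
```

```bash
python3 -c "
from h import *
togo([460.5,-169.2,80],-1.56)
d=get('wrist');save(d['frame'],'pics/w2.png')"
```

```text
at [ 458.6 -170.9   79.6] [ 3.1375e+00  5.0000e-04 -1.5642e+00] t 3.57 F [-1.  -0.7  0.6] w 85.4
move lin [-1.7, -1.9, -0.4] yaw -0.0042
```

View pics/w2.png

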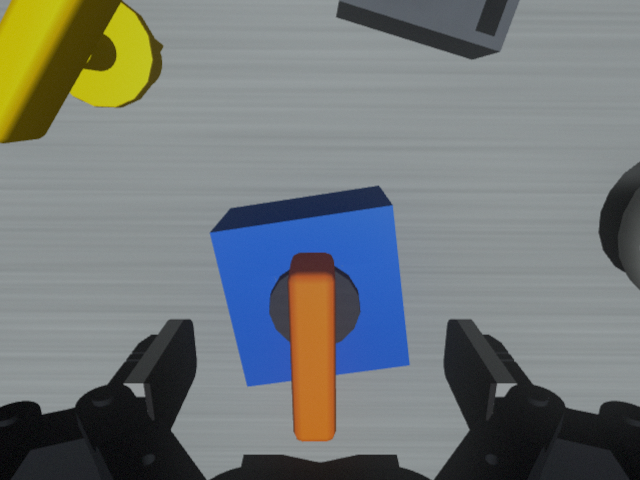

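The bar (cols 290–336) is slightly left of the jaw middle (320), matching the readout. Correct and close.

Emit:
step_arm --pt "-1.7 -1.9 0" --pt "-1.7 -1.9 0" --pt "-1.7 -1.9 0" --pt "-1.7 -1.9 0" --pt "-1.7 -1.9 0" --pt "-1.7 -1.9 0" --pt "-1.7 -1.9 0" --pt "-1.7 -1.9 0" --yaw '[-0.004, -0.004, -0.004, -0.004, -0.004, -0.004, -0.004, -0.004]' --gripper '[1, 1, -1, -1, -1, -1, -1, -1]'

```text
clock: 4.28
eef_pos: [462.4, -167.7, 80.7]
tool_rot: [-3.141, -0.0, -1.557]
force: [0.7, 0.2, 1.4]
width: 12.8
```

Emit:
step_arm --pt "0 0 0" --pt "0 0 0" --pt "0 0 0" --pt "0 0 0" --yaw '[0, 0, 0, 0]' --gripper '[-1, -1, -1, -1]'

```text
clock: 4.62
eef_pos: [462.4, -167.7, 80.7]
tool_rot: [-3.141, -0.0, -1.557]
force: [0.1, -1.8, 2.8]
width: 12.9
```

```bash
python3 -c "
from h import *
togo([460.5,-169.2,80],-1.56)
print(ctrl.read_state()['torque'])
d=get('wrist');save(d['frame'],'pics/w3.png')"
```

```text
at [ 462.4 -167.7   80.7] [-3.1414e+00 -1.0000e-04 -1.5571e+00] t 4.62 F [ 0.1 -1.8  2.8] w 12.9
move lin [1.5, 1.9, 0.7] yaw 0.0029
[ 0.00866354  0.01257902 -0.02207295]
```

View pics/w3.png

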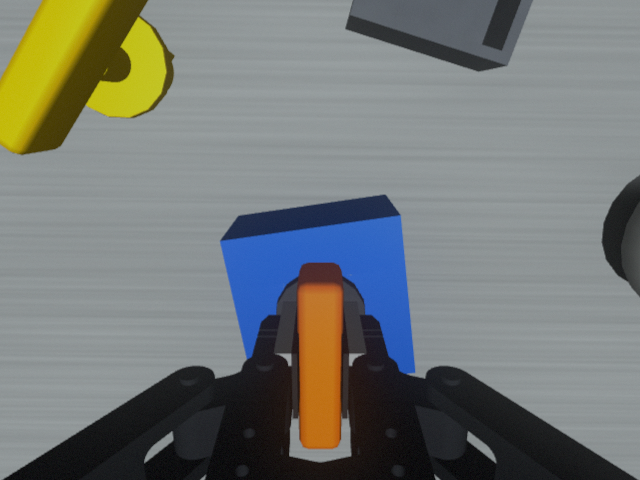

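Gripped across the bar, centred. Lift.

Emit:
step_arm --pt "0 0 -10" --pt "0 0 -20" --pt "0 0 -35" --pt "0 0 -50" --pt "0 0 -70" --pt "0 0 -90" --pt "0 0 -90" --pt "0 0 -90" --yaw '[0, 0, 0, 0, 0, 0, 0, 0]' --gripper '[-1, -1, -1, -1, -1, -1, -1, -1]'

```text
clock: 5.33
eef_pos: [462.8, -167.6, 171.9]
tool_rot: [-3.139, -0.001, -1.557]
force: [-1.0, -0.9, -3.1]
width: 12.7
```

```bash
cat > look.py <<'E'
from h import *
import sys
np.set_printoptions(suppress=True,precision=2)
for n,b in(("scene",sys.argv[2]),("side",sys.argv[3]),("wrist","0,640,0,480")):
    d=get(n);a=[int(x) for x in b.split(",")]
    f=d["frame"][a[2]:a[3],a[0]:a[1]];k=min(800/f.shape[1],600/f.shape[0],5)
    save(cv2.resize(f,None,fx=k,fy=k,interpolation=cv2.INTER_CUBIC),f"pics/{sys.argv[1]}_{n}.png")
    h=cv2.cvtColor(np.ascontiguousarray(d["frame"]),cv2.COLOR_RGB2HSV)
    o=(h[...,0]>=4)&(h[...,0]<=17)&(h[...,1]>150)&(h[...,2]>80)
    w=np.zeros_like(o);w[a[2]:a[3],a[0]:a[1]]=1
    q,l,st,c=cv2.connectedComponentsWithStats((o&w).astype(np.uint8))
    if q>1:
        o=l==1+np.argmax(st[1:,4]);P,u,v=pts(d,o);top=np.percentile(P[:,2],90);t=P[P[:,2]>top-4]
        Q=t[:,:2]-t[:,:2].mean(0);V=np.linalg.svd(Q,full_matrices=False)[2]
        r=cv2.minAreaRect(t[:,:2].astype(np.float32))
        print(n,"orange",len(P),"top",top,"rect",np.array(r[0]),np.array(r[1]),"dir",(np.arctan2(V[0,1],V[0,0])+.5)%np.pi-.5)
s=ctrl.read_state();print(s["eef_pos"],s["tool_rot"],s["force"],s["torque"],s["width"],s["clock"])
E
python3 look.py L1 200,360,180,340 270,400,150,270
python3 -c "
from h import *
togo([469.5,50.8,170],-1.571+0.182+0.9)"
```

```text
scene orange 167 top 176.31956031367247 rect [ 476.99 -169.54] [18.33 26.9 ] dir -0.2148421728946861
side orange 103 top 173.63516148246427 rect [ 442.87 -164.8 ] [14.67 28.7 ] dir -0.2821781983111138
wrist orange 7053 top 174.94831700666114 rect [ 459.78 -168.32] [59.84 13.77] dir 0.016850727740960192
[ 461.48 -167.16  169.91] [ 3.14  0.   -1.56] [ 0.24  0.25 -2.04] [0.04 0.07 0.05] 13.491066137064927 5.4833
at [ 461.5 -167.2  169.9] [ 3.1398e+00  7.0000e-04 -1.5568e+00] t 5.48 F [ 0.2  0.3 -2. ] w 13.5
move lin [-217.8, -11.1, -0.1] yaw -1.0678
```

View pics/L1_side.png

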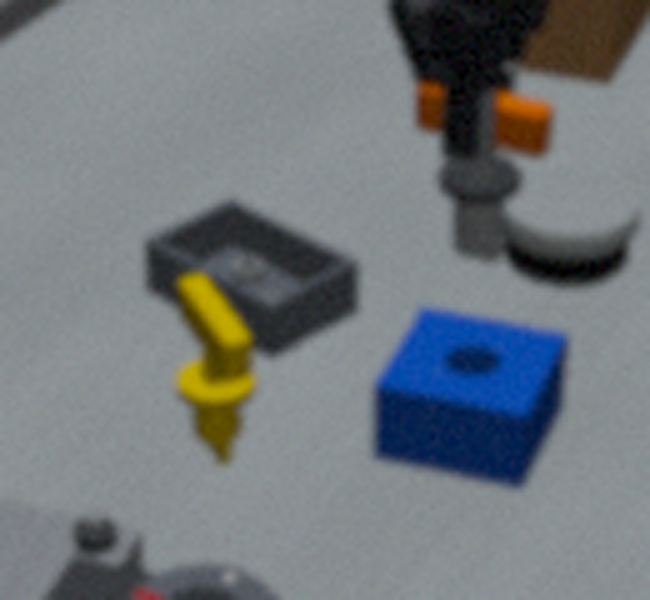

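Key hangs upright in the jaws, with empty stand below. Carry it to just short of the clamp, turned to about 1.35 rad ccw of the red line (tool yaw about −0.04), and look with the wrist camera.

Emit:
step_arm --pt "-152 -10 20" --pt "-152 -10 20" --pt "-152 -10 20" --pt "-152 -10 20" --pt "-152 -10 20" --pt "-152 -10 20" --pt "-152 -10 20" --pt "-152 -10 20" --yaw '[-1.517, -1.517, -1.517, -1.517, -1.517, -1.517, -1.517, -1.517]' --gripper '[-1, -1, -1, -1, -1, -1, -1, -1]'

```text
clock: 6.15
eef_pos: [469.4, -15.1, 149.5]
tool_rot: [3.14, 0.002, -0.55]
force: [-0.1, 0.0, -2.5]
width: 13.0
```

```bash
python3 -c "
from h import *
togo([469.5,-15,150],-0.04)"
```

```text
at [469.4 -15.1 149.5] [ 3.1404e+00  2.2000e-03 -5.5000e-01] t 6.15 F [-0.1  0.  -2.5] w 13.0
move lin [0.1, -0.1, -0.5] yaw -0.51
```

Emit:
step_arm --pt "0 0 0" --pt "0 0 0" --pt "0 0 0" --pt "0 0 0" --pt "0 0 0" --pt "0 0 0" --pt "0 0 0" --yaw '[-0.51, -0.51, -0.51, -0.51, -0.51, -0.51, -0.51]' --gripper '[-1, -1, -1, -1, -1, -1, -1]'

```text
clock: 6.73
eef_pos: [469.8, -15.6, 150.0]
tool_rot: [-3.141, 0.001, -0.05]
force: [-0.1, -0.7, -1.8]
width: 12.9
```

```bash
python3 look.py L2 240,400,140,300 260,400,180,310
```

```text
scene orange 150 top 154.68647545390766 rect [471.   -28.78] [16.96 36.76] dir 1.6643617672667763
side orange 137 top 153.57171160295727 rect [469.02  -6.  ] [17.21 42.79] dir 1.7751102101615581
wrist orange 7452 top 154.97200529125865 rect [469.68 -17.84] [59.96 13.79] dir 1.5238881460343818
[470.09 -15.38 150.43] [ 3.14  0.   -0.05] [ 0.25 -0.2  -2.07] [ 0.02 -0.04  0.03] 12.802209822157282 6.8833
```

View pics/L2_wrist.png

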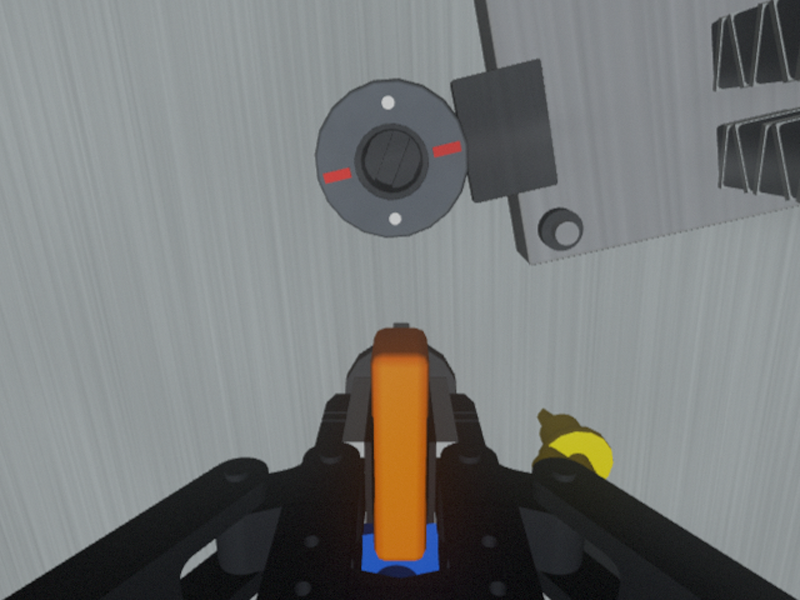

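View pics/L2_scene.png

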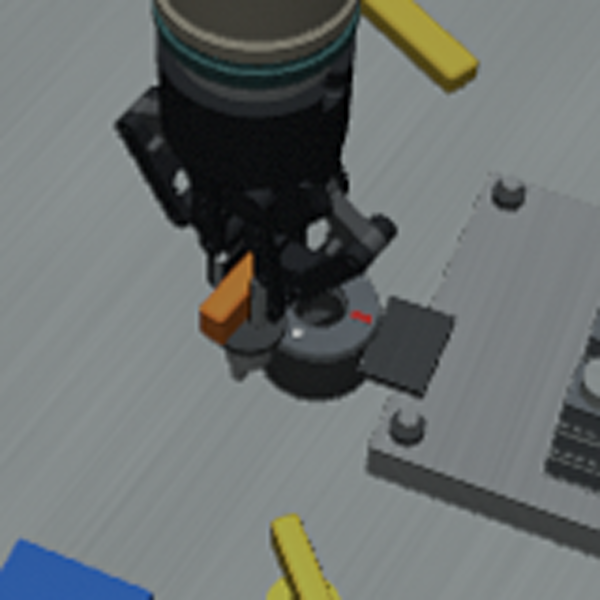

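View pics/L2_side.png

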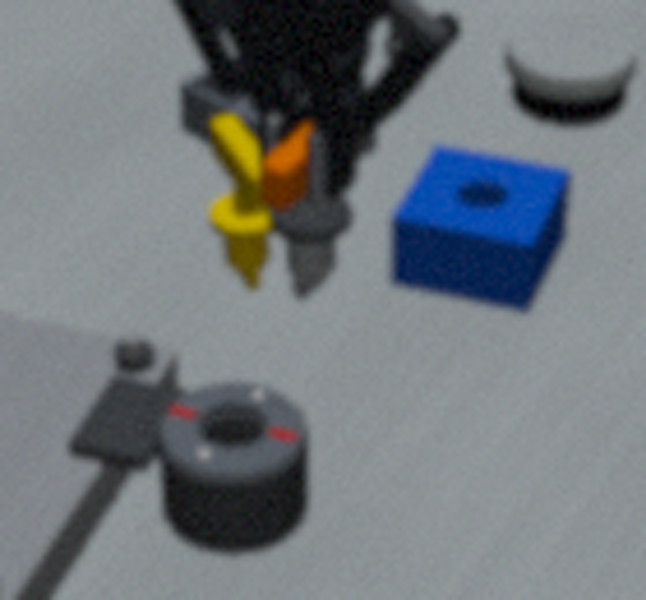

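Wrist view: clamp centred at about (392,158) in the 800-wide picture, red marks at (337,176) and (447,149), and the cam slot shows faintly in the bore. The handle is held squarely. I measure the clamp axis and slot from this picture.

```bash
cat > cl.py <<'E'
from h import *
import sys
np.set_printoptions(suppress=True,precision=3)
d=get("wrist");f=d["frame"]
P,u,v=pts(d);s=(np.hypot(P[:,0]-469.5,P[:,1]-50)<45)
zt=np.median(P[s&(abs(P[:,2]-46)<4),2]);print("top z",zt)
def atz(px,z=46):
    o,r=ray(d,px);return o+r*(z-o[2])/r[2]
h=cv2.cvtColor(np.ascontiguousarray(f),cv2.COLOR_RGB2HSV)
c0=proj(d,[469.5,50.8,46])[0];print("clamp px",c0)
red=((h[...,0]<8)|(h[...,0]>172))&(h[...,1]>110)
wh=(h[...,2]>180)&(h[...,1]<40)
yy,xx=np.mgrid[:480,:640];near=np.hypot(xx-c0[0],yy-c0[1])<75
for nm,m in(("red",red),("white",wh)):
    n,l,st,c=cv2.connectedComponentsWithStats((m&near).astype(np.uint8))
    g=[i for i in range(1,n) if st[i,4]>15];W=[atz(c[i]) for i in g];print(nm,[c[i] for i in g],[st[i,4] for i in g])
    if len(W)==2:
        W=sorted(W,key=lambda w:w[0 if nm=="red" else 1]);e=W[1]-W[0];print(nm,"mid",(W[0]+W[1])/2,"len",np.linalg.norm(e),"ang",np.arctan2(e[1],e[0]))
# unwarped top view at z=22.5 and 46
for z,nm in((46,"top"),(22.5,"cam")):
    g=np.arange(-40,40,.13);X,Y=np.meshgrid(g,-g)
    q=proj(d,np.c_[469.5+X.ravel(),50.8+Y.ravel(),np.full(X.size,z)]).astype(np.float32)
    im=cv2.remap(f,q[:,0].reshape(X.shape),q[:,1].reshape(X.shape),cv2.INTER_CUBIC)
    im=np.clip(im.astype(float)*(1 if z==46 else 3)-(0 if z==46 else 60),0,255).astype(np.uint8)
    cv2.drawMarker(im,(308,308),(0,255,0),0,14,1)
    save(im[:600,:600],f"pics/{sys.argv[1]}_{nm}.png")
E
python3 cl.py U1
```

```text
top z 46.58319716975345
clamp px [312.736 125.865]
red [array([357.097, 118.984]), array([269.28 , 140.181])] [np.int32(186), np.int32(182)]
red mid [469.471  48.957  46.   ] len 45.32372290426503 ang 0.18226198044082964
white [array([310.   ,  81.618]), array([315.561, 174.667])] [np.int32(76), np.int32(57)]
white mid [469.472  48.976  46.   ] len 45.3153677155908 ang 1.5801336824293606
```

View pics/U1_top.png

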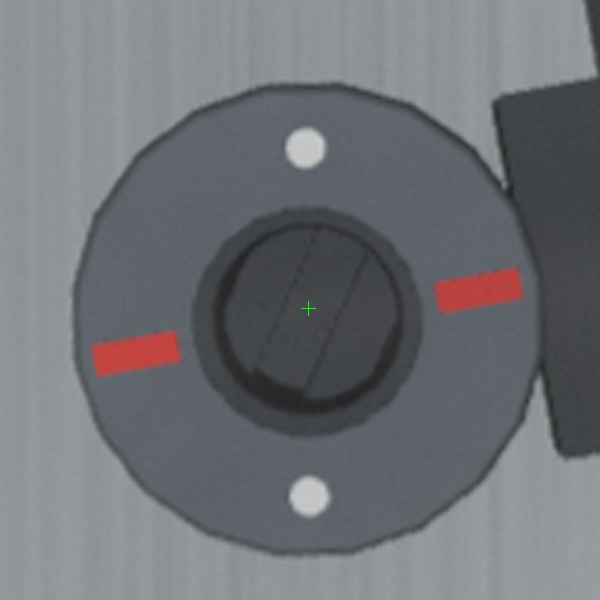

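View pics/U1_cam.png

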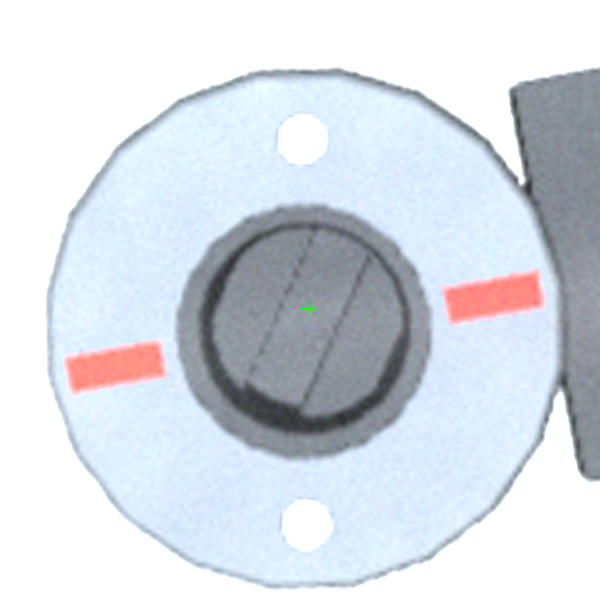

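The cam slot is visible: two slot edges at about 1.14 rad world, i.e. about 0.96 rad ccw of the red line (0.182), within the stated 0.5–1.25. I turn the key to just above that and re-measure key against clamp at that yaw.

Emit:
step_arm --pt "0 0 0" --pt "0 0 0" --pt "0 0 0" --pt "0 0 0" --pt "0 0 0" --pt "0 0 0" --yaw '[0.32, 0.32, 0.32, 0.32, 0.32, 0.32]' --gripper '[-1, -1, -1, -1, -1, -1]'

```text
clock: 7.43
eef_pos: [470.2, -15.3, 150.6]
tool_rot: [-3.142, -0.0, -0.365]
force: [0.6, 0.7, -2.3]
width: 12.8
```

```bash
python3 look.py L3 240,400,140,300 260,400,180,310; python3 cl.py U2;python3 look.py L3b 240,400,140,300 260,400,180,310
```

```text
scene orange 119 top 155.50630676754912 rect [464.88 -31.08] [29.07 14.85] dir 1.371277326503837
side orange 130 top 153.86336450457762 rect [476.67  -0.26] [19.41 24.23] dir 1.5532751109866583
wrist orange 7404 top 155.20898958206422 rect [469.52 -17.57] [60.15 13.8 ] dir 1.2064969012302977
[470.18 -15.44 150.57] [-3.14  0.   -0.37] [-0.05 -0.13 -2.11] [ 0.01  0.01 -0.02] 12.315361051630479 7.5833
top z 46.551589965724304
clamp px [271.192 135.032]
red [array([310.369, 114.396]), array([235.316, 162.08 ])] [np.int32(187), np.int32(174)]
red mid [469.301  48.982  46.   ] len 45.292394159969085 ang 0.18046906018066788
white [array([253.767,  94.781]), array([289.436, 180.327])] [np.int32(73), np.int32(55)]
white mid [469.217  48.918  46.   ] len 45.310346841021016 ang 1.5807426946993288
scene orange 117 top 155.7414668325509 rect [465.86 -31.49] [29.39 15.77] dir 1.339993898650874
side orange 128 top 153.64717177890805 rect [473.95  -2.36] [30.34 15.24] dir 1.5441561128351986
wrist orange 7372 top 155.21338546905693 rect [469.44 -17.86] [60.37 13.82] dir 1.2055846614484056
[470.18 -15.54 150.57] [-3.14  0.   -0.37] [-0.09 -1.28 -1.84] [ 0.03 -0.01 -0.03] 13.206516253542638 7.7833
```

View pics/U2_cam.png

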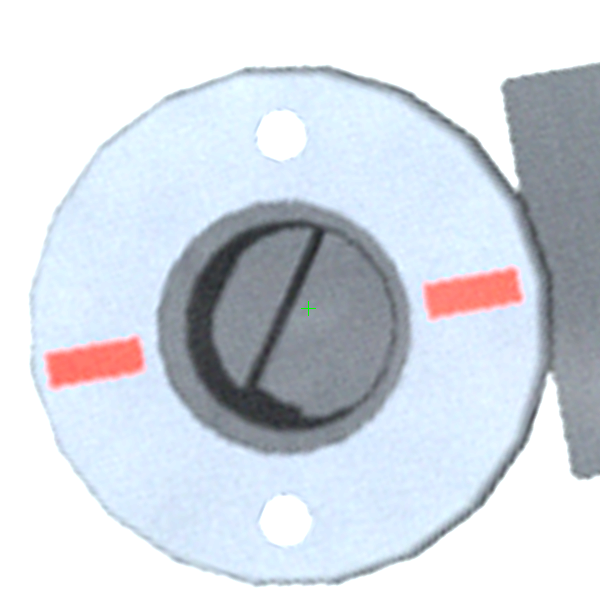

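View pics/L3_wrist.png

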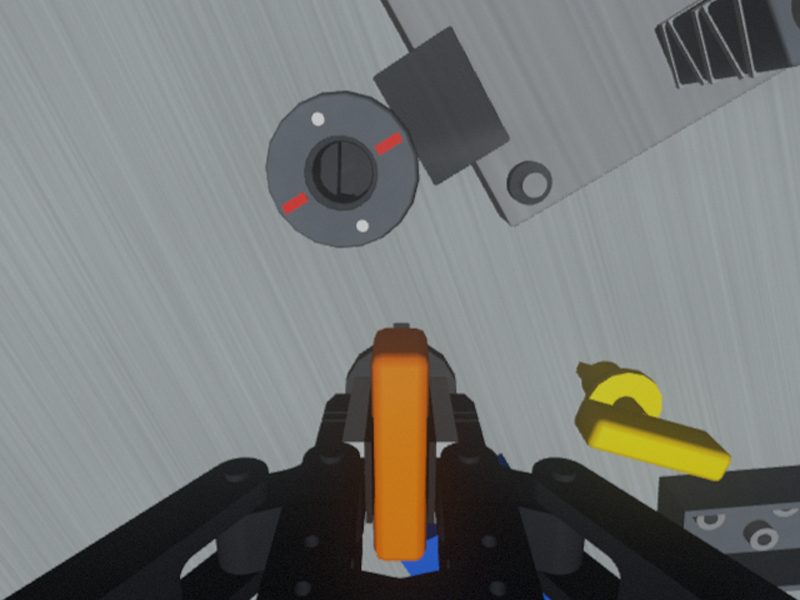

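Slot and axes agree with the first measurement. Move over the bore and align to the slot.

Emit:
step_arm --pt "-12 -31 0" --pt "-23.8 -62.2 0" --pt "-23.8 -62.2 0" --pt "-23.8 -62.2 0" --pt "-23.8 -62.2 10" --pt "-23.8 -62.2 15" --pt "-23.8 -62.2 15" --pt "-23.8 -62.2 15" --yaw '[0.03, 0.065, 0.065, 0.065, 0.065, 0.065, 0.065, 0.065]' --gripper '[-1, -1, -1, -1, -1, -1, -1, -1]'

```text
clock: 8.45
eef_pos: [470.0, 50.2, 135.3]
tool_rot: [3.141, 0.001, -0.433]
force: [-0.4, 0.3, -2.9]
width: 12.7
```

```bash
python3 look.py L4 270,390,160,280 250,370,190,310
```

```text
scene orange 105 top 140.45869671588378 rect [462.15  34.21] [27.28 19.36] dir 1.278258936204963
side orange 125 top 138.86844253252772 rect [474.98  64.32] [26.43 14.12] dir 1.5629900693300942
wrist orange 7759 top 140.36832303394334 rect [469.68  48.36] [59.47 13.77] dir 1.140843474787391
[470.48  50.71 135.81] [-3.14 -0.   -0.43] [-0.1   0.82 -1.4 ] [ 0.04  0.01 -0.  ] 13.235863037400735 8.6
```

View pics/L4_scene.png

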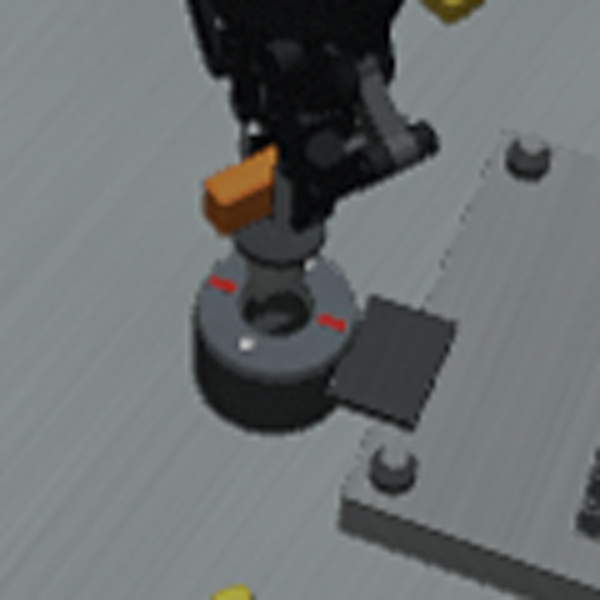

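View pics/L4_side.png

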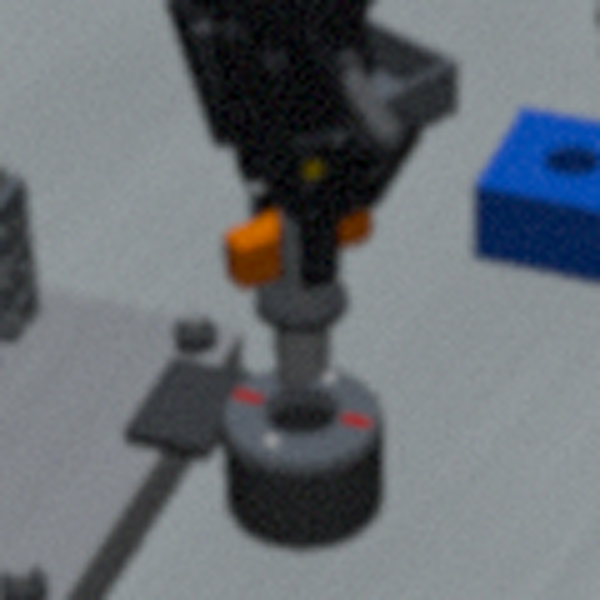

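View pics/L4_wrist.png

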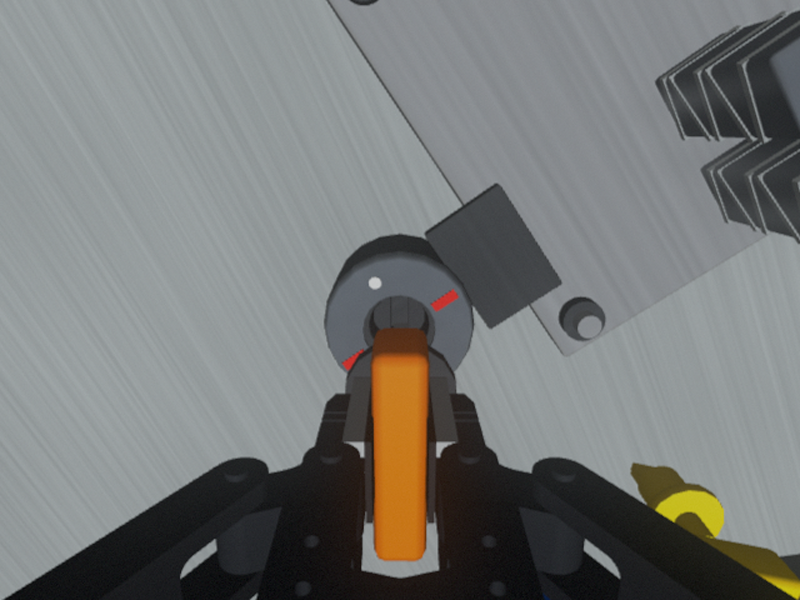

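Aligned: key shaft over the bore, slot parallel to the handle. Lower to just above the cam with a 0.5 mm correction.

Emit:
step_arm --pt "-0.5 -0.3 6" --pt "-0.5 -0.3 12" --pt "-0.5 -0.3 18" --pt "-0.5 -0.3 23" --pt "-0.5 -0.3 28" --pt "-0.5 -0.3 28" --pt "-0.5 -0.3 28" --yaw '[0, 0, 0, 0, 0, 0, 0]' --gripper '[-1, -1, -1, -1, -1, -1, -1]'

```text
clock: 9.18
eef_pos: [469.7, 51.6, 107.1]
tool_rot: [3.141, 0.001, -0.432]
force: [0.3, -1.3, -2.5]
width: 12.9
```

```bash
python3 look.py L5 270,390,160,280 250,370,190,310
```

```text
scene orange 100 top 112.03876373011767 rect [463.12  35.55] [29.54 13.37] dir 1.3092193458154702
side orange 124 top 111.11817565426891 rect [477.    66.74] [19.38 19.75] dir 1.4038479297263387
wrist orange 7817 top 112.24400628793035 rect [469.27  49.41] [60.1  13.77] dir 1.1418281214235133
[470.15  51.67 107.72] [-3.14 -0.   -0.43] [ 0.12 -0.18 -1.04] [ 0.02  0.01 -0.03] 12.814111460939712 9.3333
```

View pics/L5_side.png

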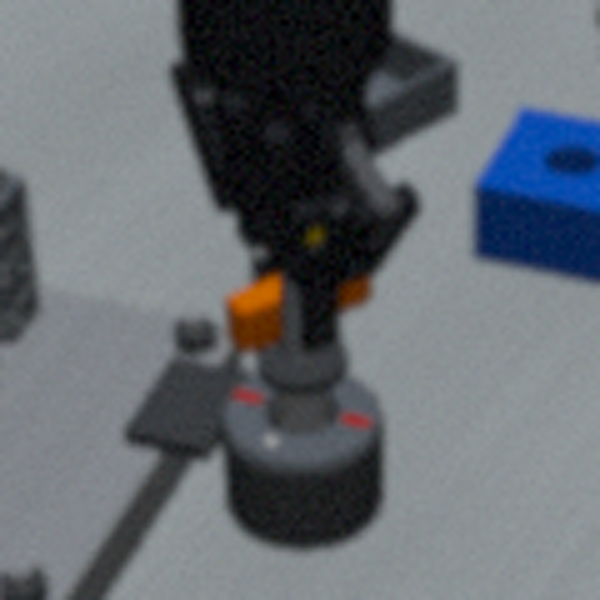

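Foot in the bore, no contact force. Lower in small steps.

Emit:
step_arm --pt "0 0 3" --pt "0 0 6" --pt "0 0 8" --pt "0 0 8" --yaw '[0, 0, 0, 0]' --gripper '[-1, -1, -1, -1]'

```text
clock: 9.67
eef_pos: [469.7, 51.6, 99.1]
tool_rot: [3.141, 0.001, -0.432]
force: [-0.5, -0.9, -1.5]
width: 12.4
```

Emit:
step_arm --pt "0 0 1" --pt "0 0 2" --pt "0 0 2" --yaw '[0, 0, 0]' --gripper '[-1, -1, -1]'

```text
clock: 9.92
eef_pos: [469.9, 51.6, 97.4]
tool_rot: [3.142, 0.0, -0.432]
force: [1.1, 0.6, -3.4]
width: 13.0
```

Emit:
step_arm --pt "0 0 1" --pt "0 0 2" --pt "0 0 2" --yaw '[0, 0, 0]' --gripper '[-1, -1, -1]'

```text
clock: 10.17
eef_pos: [469.9, 51.6, 95.4]
tool_rot: [3.142, 0.0, -0.432]
force: [-1.1, 0.5, -2.0]
width: 12.9
```

Below the off-slot standing height with no force: blade appears to be entering the slot. Continue carefully.

Emit:
step_arm --pt "0 0 1" --pt "0 0 2" --pt "0 0 2" --yaw '[0, 0, 0]' --gripper '[-1, -1, -1]'

```text
clock: 10.42
eef_pos: [469.9, 51.6, 93.4]
tool_rot: [3.141, 0.0, -0.432]
force: [-0.2, 0.3, -1.7]
width: 13.2
```

Emit:
step_arm --pt "0 0 1" --pt "0 0 2" --pt "0 0 2" --yaw '[0, 0, 0]' --gripper '[-1, -1, -1]'

```text
clock: 10.67
eef_pos: [469.9, 51.6, 91.4]
tool_rot: [3.141, 0.0, -0.432]
force: [-1.5, 0.1, -1.5]
width: 13.2
```

Emit:
step_arm --pt "0 0 1" --pt "0 0 2" --pt "0 0 2" --yaw '[0, 0, 0]' --gripper '[-1, -1, -1]'

```text
clock: 10.92
eef_pos: [469.9, 51.6, 89.4]
tool_rot: [3.141, 0.0, -0.432]
force: [0.5, -0.1, -2.2]
width: 13.0
```

Emit:
step_arm --pt "0 0 1" --pt "0 0 1.5" --pt "0 0 1.5" --yaw '[0, 0, 0]' --gripper '[-1, -1, -1]'

```text
clock: 11.17
eef_pos: [469.9, 51.6, 88.0]
tool_rot: [3.142, 0.0, -0.432]
force: [-0.3, -0.6, -2.1]
width: 13.2
```

```bash
python3 look.py L6 270,390,160,280 250,370,190,310
```

```text
scene orange 98 top 93.47250023114326 rect [464.71  36.29] [30.32 16.45] dir 1.2737849212139611
side orange 127 top 91.60754211238502 rect [474.07  65.95] [24.96 14.34] dir 1.4133259921105028
wrist orange 7830 top 92.68657087000199 rect [469.05  49.3 ] [60.02 13.76] dir 1.1414940100878175
[469.96  51.62  88.09] [-3.14 -0.   -0.43] [-0.08 -0.18 -1.63] [0.06 0.02 0.02] 13.062039870259152 11.3167
```

View pics/L6_side.png

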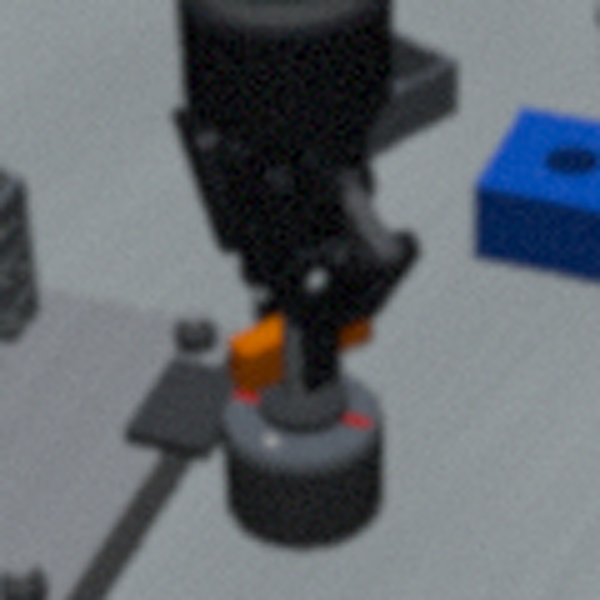

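Handle top at about 92.5 mm; home is 90. About 2 mm left, so I go in half-millimetre steps.

Emit:
step_arm --pt "0 0 0.5" --pt "0 0 1" --pt "0 0 1.5" --pt "0 0 1.5" --yaw '[0, 0, 0, 0]' --gripper '[-1, -1, -1, -1]'

```text
clock: 11.65
eef_pos: [469.9, 51.6, 86.5]
tool_rot: [3.142, 0.0, -0.432]
force: [-0.5, -0.3, -3.1]
width: 12.8
```

Emit:
step_arm --pt "0 0 0.3" --pt "0 0 0.6" --pt "0 0 0.6" --yaw '[0, 0, 0]' --gripper '[-1, -1, -1]'

```text
clock: 11.9
eef_pos: [470.0, 51.6, 86.1]
tool_rot: [-3.142, -0.0, -0.432]
force: [-0.3, 0.4, 0.1]
width: 13.5
```

Emit:
step_arm --pt "0 0 0.2" --pt "0 0 0.4" --pt "0 0 0.4" --yaw '[0, 0, 0]' --gripper '[-1, -1, -1]'

```text
clock: 12.15
eef_pos: [470.0, 51.7, 86.0]
tool_rot: [-3.141, -0.0, -0.432]
force: [-1.0, 0.0, 6.0]
width: 12.7
```

```bash
python3 look.py L7 270,390,160,280 250,370,190,310
```

```text
scene orange 94 top 91.18390382215284 rect [465.1   36.38] [29.45 16.45] dir 1.2747827031768453
side orange 123 top 89.59900085790196 rect [475.46  65.98] [24.41 14.51] dir 1.4379503428940477
wrist orange 7851 top 90.68955330823049 rect [469.28  49.43] [60.23 13.79] dir 1.142184982288306
[470.04  51.65  86.01] [-3.14 -0.   -0.43] [-0.7   0.51  5.48] [0.04 0.3  0.02] 13.029799739704071 12.3
```

View pics/L7_side.png

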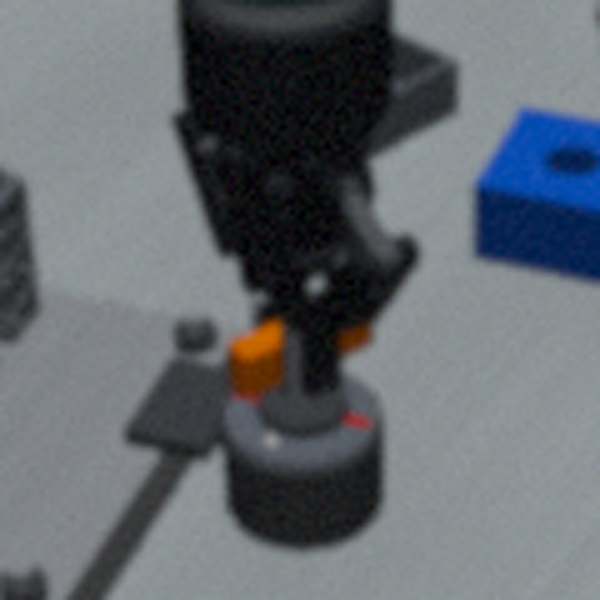

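View pics/L7_wrist.png

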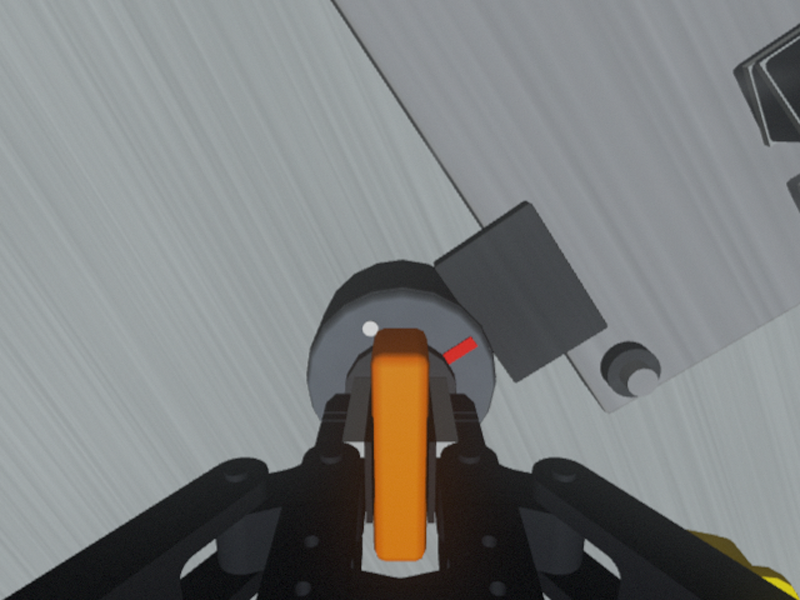

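Collar is on the housing: handle top at 90.7 mm, about 8 N contact, at 0.96 rad from the red line. Now turn clockwise about the key axis (2.3 mm off the TCP), checking forces.

Emit:
step_arm --pt "0 0 -0.15" --pt "0.12 0 -0.15" --pt "0.23 0.01 -0.15" --pt "0.35 0.03 -0.15" --pt "0.46 0.05 -0.15" --pt "0.57 0.07 -0.15" --pt "0.68 0.1 -0.15" --pt "0.68 0.1 -0.15" --yaw '[0, 0.05, 0.1, 0.15, 0.2, 0.25, 0.3, 0.3]' --gripper '[-1, -1, -1, -1, -1, -1, -1, -1]'

```text
clock: 12.97
eef_pos: [470.5, 51.3, 86.0]
tool_rot: [3.142, -0.0, -0.733]
force: [-1.6, 0.7, 5.1]
width: 12.9
```

```bash
python3 look.py L8 270,390,160,280 250,370,190,310
```

```text
scene orange 103 top 91.22628391291525 rect [457.71  34.97] [21.25 24.41] dir 0.8275291499556503
side orange 109 top 89.77113247122921 rect [480.36  67.16] [17.23 24.14] dir 0.8312346568358255
wrist orange 7847 top 90.66637302729265 rect [469.16  48.95] [60.75 13.81] dir 0.8436118308291349
[470.48  51.28  86.01] [-3.14 -0.   -0.73] [-1.29 -1.39  5.26] [0.02 0.34 0.03] 13.00811543468009 13.1167
```

Emit:
step_arm --pt "0.12 0 0" --pt "0.23 0.01 0" --pt "0.35 0.03 0" --pt "0.46 0.05 0" --pt "0.57 0.07 0" --pt "0.68 0.1 0" --pt "0.9 0.18 0" --pt "0.9 0.18 0" --yaw '[0.05, 0.1, 0.15, 0.2, 0.25, 0.3, 0.4, 0.4]' --gripper '[-1, -1, -1, -1, -1, -1, -1, -1]'

```text
clock: 13.78
eef_pos: [471.0, 50.9, 86.0]
tool_rot: [-3.142, 0.0, -1.134]
force: [-1.4, 0.5, 5.9]
width: 13.2
```

```bash
python3 look.py L9 270,390,160,280 250,370,190,310
```

```text
scene orange 81 top 90.43141997032035 rect [491.74  53.69] [15.12 25.51] dir 1.7209622222293848
side orange 113 top 89.40363320678883 rect [450.18  46.19] [18.9  19.08] dir 0.5259703070243726
wrist orange 7859 top 90.65469267982174 rect [469.24  49.07] [60.36 13.76] dir 0.4433849695367815
[470.99  50.88  86.01] [-3.14  0.   -1.13] [-1.01  1.    6.56] [ 0.14  0.33 -0.04] 13.079652233274809 13.9333
```

Following well. 0.26 rad left; last part slowly up to the stop.

Emit:
step_arm --pt "0.12 0 0" --pt "0.23 0.01 0" --pt "0.35 0.03 0" --pt "0.41 0.04 0" --pt "0.46 0.05 0" --pt "0.53 0.06 0" --pt "0.53 0.06 0" --yaw '[0.05, 0.1, 0.15, 0.18, 0.2, 0.23, 0.23]' --gripper '[-1, -1, -1, -1, -1, -1, -1]'

```text
clock: 14.52
eef_pos: [471.2, 50.6, 86.0]
tool_rot: [-3.141, 0.001, -1.361]
force: [-0.8, 0.9, 5.5]
width: 13.0
```

```bash
python3 look.py L10 270,390,160,280 250,370,190,310
```

```text
scene orange 96 top 90.3453748454715 rect [488.49  54.82] [18.68 13.31] dir 0.043102971131957823
side orange 128 top 89.45726055571708 rect [451.79  47.6 ] [26.35 14.63] dir -0.04875237406488697
wrist orange 7854 top 90.65460321455393 rect [469.21  49.11] [60.78 13.74] dir 0.21397644674461613
[471.16  50.57  86.02] [-3.14  0.   -1.36] [-0.63  0.95  6.71] [ 0.32  0.35 -0.  ] 12.966204632909035 14.6667
```

Emit:
step_arm --pt "0.05 0 0" --pt "0.07 0 0" --pt "0.09 0 0" --pt "0.09 0 0" --yaw '[0.02, 0.03, 0.04, 0.04]' --gripper '[-1, -1, -1, -1]'

```text
clock: 15.0
eef_pos: [471.1, 50.5, 86.0]
tool_rot: [-3.142, 0.001, -1.4]
force: [-1.6, 1.4, 5.7]
width: 13.1
```

```bash
python3 look.py L11 270,390,160,280 250,370,190,310
```

```text
scene orange 102 top 90.5744035975106 rect [491.58  48.79] [17.91 26.53] dir -0.08819293194679823
side orange 130 top 89.25521539798615 rect [451.08  47.91] [23.62 20.58] dir -0.013622285435654469
wrist orange 7862 top 90.68378698536478 rect [469.4   49.13] [60.28 13.82] dir 0.17403403366594006
[471.17  50.52  86.01] [-3.14  0.   -1.4 ] [-1.52  2.    5.69] [0.36 0.33 0.07] 13.272143181034945 15.15
```

Emit:
step_arm --pt "0.05 0 0" --pt "0.09 0 0" --pt "0.09 0 0" --yaw '[0.02, 0.04, 0.04]' --gripper '[-1, -1, -1]'

```text
clock: 15.4
eef_pos: [471.2, 50.5, 86.0]
tool_rot: [-3.142, 0.001, -1.441]
force: [-1.6, 0.9, 6.1]
width: 13.2
```

```bash
python3 look.py L12 270,390,160,280 250,370,190,310
```

```text
scene orange 102 top 90.42207980073584 rect [489.57  53.59] [19.06 16.36] dir 0.0671567351684208
side orange 136 top 89.28015367840925 rect [450.92  47.61] [23.45 20.56] dir 0.02620966678176284
wrist orange 7856 top 90.6385342459262 rect [469.5   49.14] [60.9  13.77] dir 0.13453294940867178
[471.21  50.45  86.03] [-3.14  0.   -1.44] [-1.88  1.68  5.78] [0.38 0.32 0.05] 13.012040671785872 15.55
```

View pics/L12_wrist.png

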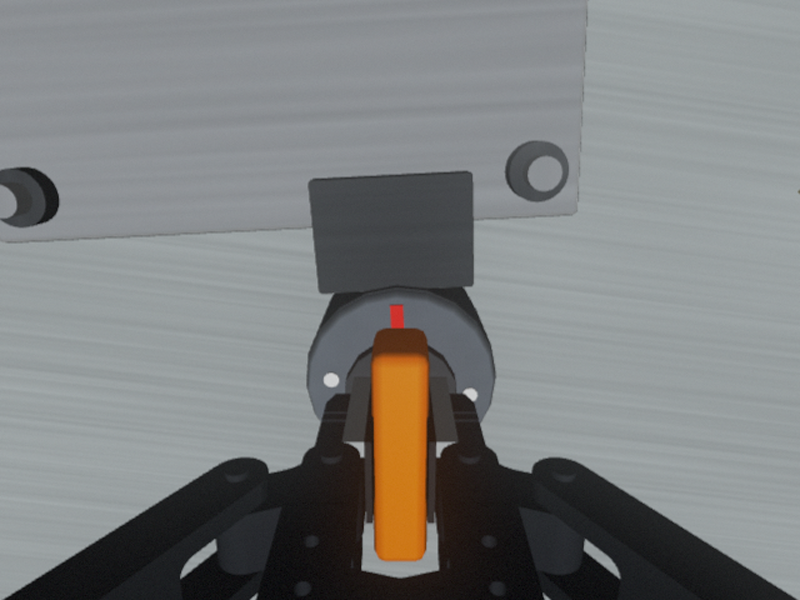

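Handle is in line with the red mark (397,317) in the picture, at 0.134 rad world against 0.182 (0.05 past, within play). One more small step to feel for the stop.

Emit:
step_arm --pt "0.02 0 0" --pt "0.05 0 0" --pt "0.05 0 0" --yaw '[0.01, 0.02, 0.02]' --gripper '[-1, -1, -1]'

```text
clock: 15.8
eef_pos: [471.2, 50.5, 86.0]
tool_rot: [3.142, 0.001, -1.46]
force: [-0.9, 2.1, 6.9]
width: 13.1
```

```bash
python3 look.py L13 270,390,160,280 250,370,190,310 | tail -2; python3 -c "
from h import *
import time
print(ctrl.read_state()['torque'],ctrl.read_state()['tau'].round(3))"
```

```text
wrist orange 7853 top 90.66314581041502 rect [469.28  49.11] [60.44 13.81] dir 0.11437997779458353
[471.17  50.43  86.  ] [ 3.14  0.   -1.46] [-1.2   1.09  6.29] [ 0.45  0.31 -0.03] 13.104419899891884 15.95
[ 0.44651034  0.31070754 -0.03113531] [  0.715 -44.386   2.786  -7.504   0.117  -0.543  -0.058]
```

Emit:
step_arm --pt "0.02 0 0" --pt "0.04 0 0" --pt "0.07 0 0" --pt "0.07 0 0" --yaw '[0.01, 0.02, 0.03, 0.03]' --gripper '[-1, -1, -1, -1]'

```text
clock: 16.28
eef_pos: [471.2, 50.4, 86.0]
tool_rot: [3.142, 0.001, -1.49]
force: [-1.2, 1.8, 5.1]
width: 12.8
```

```bash
python3 look.py L14 270,390,160,280 250,370,190,310 | tail -2; python3 -c "
from h import *
print(ctrl.read_state()['torque'],ctrl.read_state()['tau'].round(3))"
```

```text
wrist orange 7843 top 90.66090435769092 rect [469.18  49.22] [60.71 13.81] dir 0.0840202684246334
[471.21  50.38  86.01] [-3.14  0.   -1.49] [-1.42  2.17  4.92] [0.45 0.41 0.08] 12.829739589688735 16.4333
[0.44840632 0.4089401  0.07714723] [  0.738 -44.376   2.888  -7.484   0.122  -0.545  -0.058]
```

Emit:
step_arm --pt "0.02 0 0" --pt "0.04 0 0" --pt "0.07 0 0" --pt "0.07 0 0" --yaw '[0.01, 0.02, 0.03, 0.03]' --gripper '[-1, -1, -1, -1]'

```text
clock: 16.77
eef_pos: [471.2, 50.3, 86.0]
tool_rot: [3.142, 0.001, -1.52]
force: [-1.2, 1.8, 5.3]
width: 12.8
```

```bash
python3 look.py L15 270,390,160,280 250,370,190,310 | tail -2; python3 -c "
from h import *
print(ctrl.read_state()['torque'],ctrl.read_state()['tau'].round(3))"
```

```text
wrist orange 7855 top 90.65878627911243 rect [469.44  49.12] [60.35 13.79] dir 0.05480482495968353
[471.22  50.36  86.02] [-3.14  0.   -1.52] [-0.27 -0.32  5.93] [0.4  0.35 0.16] 13.27089388017193 16.9167
[0.39582556 0.34577272 0.15615425] [  0.804 -44.363   3.011  -7.456   0.057  -0.541  -0.125]
```

The stop is now felt (joint-7 torque doubled, moment 0.16 N m) at about 0.13 rad past the line, within slot play. Ease back 0.07 rad to unload, then release and rise.

Emit:
step_arm --pt "-0.08 0 -0.2" --pt "-0.16 0 -0.35" --pt "-0.16 0 -0.35" --yaw '[-0.03, -0.07, -0.07]' --gripper '[-1, -1, -1]'

```text
clock: 17.17
eef_pos: [471.5, 50.1, 86.1]
tool_rot: [-3.141, 0.0, -1.449]
force: [0.2, 0.8, 2.6]
width: 12.9
```

```bash
python3 look.py L16 270,390,160,280 250,370,190,310 | tail -2
```

```text
wrist orange 7842 top 90.70265864680941 rect [469.81  48.9 ] [60.32 13.78] dir 0.12290119773215213
[471.46  50.07  86.06] [-3.14  0.   -1.45] [-0.15  1.55  1.06] [0.57 0.05 0.07] 12.854779293383782 17.3167
```

Emit:
step_arm --pt "0 0 0" --pt "0 0 0" --pt "0 0 0" --pt "0 0 0" --pt "0 0 0" --pt "0 0 0" --pt "0 0 0" --pt "0 0 0" --yaw '[0, 0, 0, 0, 0, 0, 0, 0]' --gripper '[1, 1, 1, 1, 1, 1, 1, 1]'

```text
clock: 17.98
eef_pos: [471.3, 49.8, 86.1]
tool_rot: [-3.142, -0.0, -1.452]
force: [-0.2, -0.4, -0.1]
width: 85.6
```

```bash
python3 look.py L17 270,390,160,280 250,370,190,310 | tail -2
```

```text
wrist orange 7785 top 90.69781340316253 rect [469.85  48.47] [60.06 13.78] dir 0.12242387555904477
[471.29  49.8   86.08] [-3.14 -0.   -1.45] [-0.32 -0.38 -0.98] [ 0.04  0.   -0.02] 85.61848003821288 18.1333
```

View pics/L17_wrist.png

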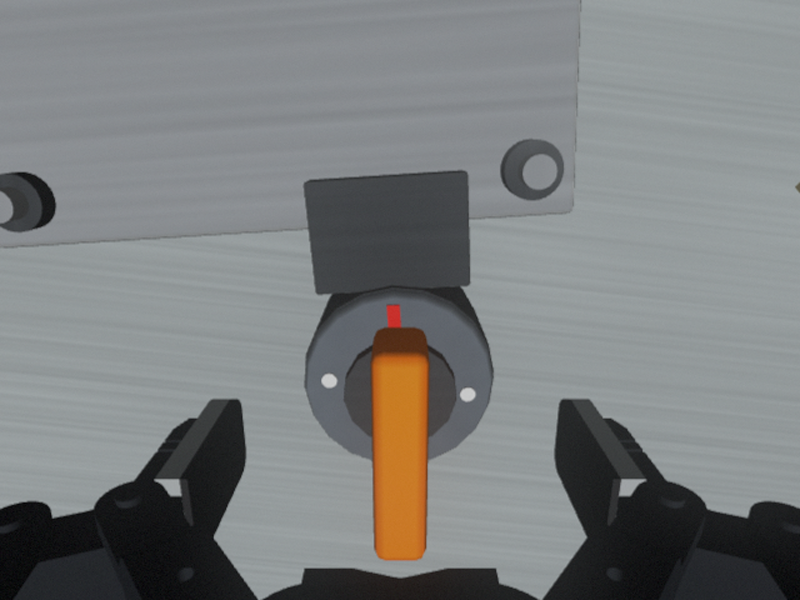

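Key stands free at 0.06 rad from the red line; fingers are well clear on both sides. Rise.

Emit:
step_arm --pt "0 0 -10" --pt "0 0 -30" --pt "0 0 -60" --pt "0 0 -95" --pt "0 0 -130" --pt "0 0 -130" --pt "0 0 -130" --yaw '[0, 0, 0, 0, 0, 0, 0]' --gripper '[1, 1, 1, 1, 1, 1, 1]'

```text
clock: 18.72
eef_pos: [472.5, 50.0, 218.6]
tool_rot: [-3.136, 0.001, -1.452]
force: [1.0, -0.8, 0.3]
width: 85.7
```

```bash
python3 look.py L18 270,390,160,280 250,370,190,310; python3 cl.py U3
```

```text
scene orange 299 top 90.7241076838947 rect [470.17  49.18] [57.3  14.81] dir 0.11781684625127775
side orange 315 top 89.15515838094075 rect [467.45  51.25] [57.95 13.62] dir 0.11164340563616149
wrist orange 2081 top 90.83091056527383 rect [469.8   48.59] [59.06 13.37] dir 0.12312010801770246
[470.37  49.8  215.47] [ 3.14  0.   -1.45] [-0.43 -0.23 -0.26] [-0.08  0.    0.03] 85.28417220206723 18.8667
top z 46.50616670344692
clamp px [316.571 221.809]
red [array([316.7, 185. ])] [np.int32(30)]
white [] []
```

View pics/L18_wrist.png

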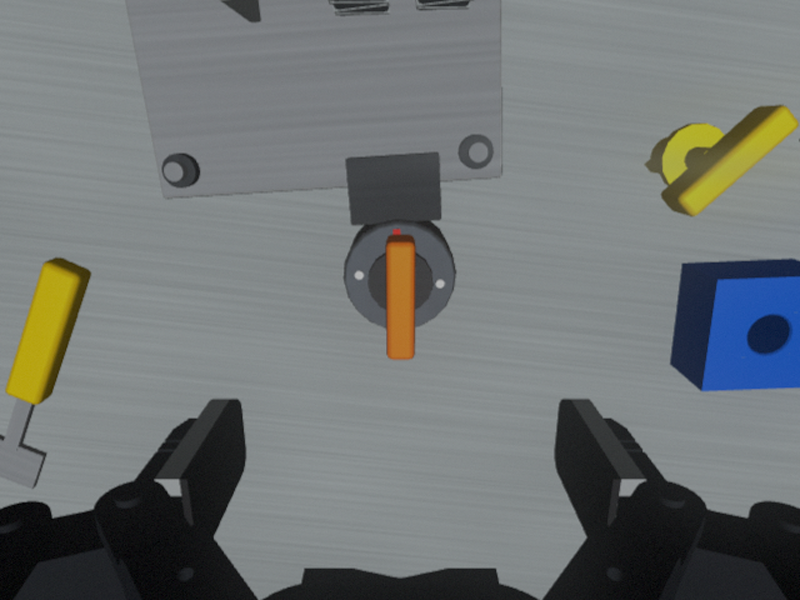

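View pics/L18_side.png

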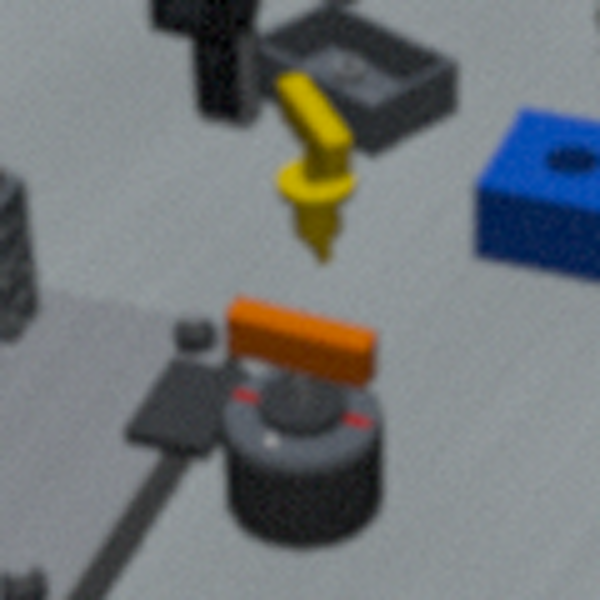

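The key stands upright, collar on the housing, handle along the red marks (about 0.06 rad off). Three cameras agree on the height (89–91 mm, expected 90). The gripper is clear, so I hand in.

```bash
python3 -c "
from h import *
print(ctrl.finish_job())"
```

```text
the job is handed in; nothing more can be done
None
```

The key is locked in the clamp and released, and the job was handed in at about 19 s of the 72 s allowed. No verdict was reported.

- **Key:** I took the orange-handled key, not the yellow look-alike.
- **Insertion:** The wrist camera showed the cam slot at about 0.96 rad anticlockwise of the red line, so I lined the key up with it directly. The blade dropped home without any searching turn, and the collar rested on the housing with about 8 N of contact.
- **Turning:** I then turned it clockwise at the same light pressure until the stop was felt. I eased back 0.07 rad to unload it, let go and rose clear.

**Last checks**
- **Height:** The handle top reads 89–91 mm in all three cameras, against 90 mm expected for fully home.
- **Position:** The key is within about 1 mm of the clamp axis by the wrist camera. The three cameras differ by about 2–3 mm on absolute position.
- **Angle:** The handle is about 0.06 rad from the red marks, and the key looks upright.
- **Clearance:** The gripper is open about 130 mm above the clamp, with no force on it.
- **Forces:** Readings at the tool stayed under about 9 N between key and clamp.
- **Loose items:** I did not re-measure the brush, nut tray or scraper. The robot stayed well away from them, and the tray and scraper look undisturbed in the last pictures.

**Disagreement:** The stop was felt about 0.13 rad past the red line, where I expected about 0.1 from the stated slot play.

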